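# Free the jammed chemical bottles and set them to settle

## Task

The two or three chemical bottles lie on their sides, jammed by the foot in the corners of the wooden bin. Work every one of them free, stand them all upright in the long empty wooden tray so that they can settle, and only then wind the grey timer fully, turning its key clockwise as far as it goes. Leave the two foil rolls where they are.

Things in the scene. Friction and masses are not known exactly. Their poses are not given: they have to be found in the camera images.
- patina_mid (a point): dark grey bottle with a red cap; 44 mm diameter, 105 mm tall, straight body up to 88 mm from the foot, cap 26 mm wide, about 0.1 kg. Point on its axis half-way up (52.5 mm from the foot); z axis from foot to cap. Starts lying in a bin corner, foot caught under the gusset, cap towards the bin's middle; may be absent (None from the start)
- oil_mid (a point): amber bottle with a black cap, the smallest; 38 mm diameter, 95 mm tall, straight body up to 78 mm from the foot, cap 22 mm wide, about 0.1 kg. Point on its axis half-way up (47.5 mm from the foot); z axis from foot to cap. Starts lying in a bin corner, foot caught under the gusset, cap towards the bin's middle; may be absent (None from the start)
- flux_mid (a point): white bottle with a green cap, the largest; 48 mm diameter, 112 mm tall, straight body up to 92 mm from the foot, cap 28 mm wide, about 0.1 kg. Point on its axis half-way up (56.0 mm from the foot); z axis from foot to cap. Starts lying in a bin corner, foot caught under the gusset, cap towards the bin's middle; may be absent (None from the start)
- bin: open wooden bin, fixed; outside 232 x 232 x 62 mm high, inside 220 x 220, floor 6 mm thick. Origin: centre of its underside, x and y along its sides. Corners +x+y (patina), +x-y (oil), -x+y (flux) are bridged by triangular steel gussets, legs 62 mm along the walls, underside 51 mm above the floor: draw a bottle about 25 mm out along its length, to the middle, before lifting
- tray: plain open wooden tray for the bottles, empty, fixed to the table; outside 100 mm (its x) x 220 mm (its y) x 18 mm high, walls and floor 5 mm thick, inside 90 x 210 mm; origin at the centre of its underside, inner floor 5 mm above it. The soldering iron in its stand, fixed, is beyond its left end: keep clear
- key (a joint): turn of the timer's key, rad: 0 unwound, 6.0 at its end stop; grows as the key turns clockwise seen from above. A spring works against it (up to 0.04 N m), but a brake (0.06 N m) holds it wherever it is let go, so it can be wound in several partial turns. Starts between 0 and 0.5
- key_grip (a point): middle of the upright steel wing key on top of the round grey timer (76 mm wide, 38 mm high, standing loose on a rubber foot, heavy: 1.3 kg, it does not turn with the key). Wing 40 mm long (this point's x), 10 mm thick (its y), 26 mm high, from 44 to 70 mm above the table; the point lies on the vertical turning axis, 57 mm above the table. A dark nub marks the wing's +x end
- foil_copper: roll of copper foil, 61 mm wide and 7 mm high, loose bystander; origin at its underside
- foil_black: roll of black foil, 55 mm wide and 7 mm high, loose bystander; origin at its underside

How it is judged (in metres and radians):
On the way, in this order (a step that is already met when the one before it is completed fails the run):
1. every bottle present stands upright in the tray (angle between each of patina_mid, oil_mid, flux_mid's own z axis and vertical below 0.12 rad and x of patina_mid in the frame of tray between -0.035 and 0.035 m and y of patina_mid in the frame of tray between -0.095 and 0.095 m and z of patina_mid in the frame of tray between 0.0515 and 0.0635 m and x of oil_mid in the frame of tray between -0.035 and 0.035 m and y of oil_mid in the frame of tray between -0.095 and 0.095 m and z of oil_mid in the frame of tray between 0.0465 and 0.0585 m and x of flux_mid in the frame of tray between -0.035 and 0.035 m and y of flux_mid in the frame of tray between -0.095 and 0.095 m and z of flux_mid in the frame of tray between 0.055 and 0.067 m), for 0.3 s.
2. the timer is wound fully (key turned past 5.5 of its 6.0 rad) (value of joint key above 5.5 rad), for 0.2 s.
At the end, for the whole second after the job is handed in: Every bottle present stands upright (within 0.12 rad) with its foot on the tray's floor (height within 6 mm), and the timer's key is turned past 5.5 rad (all of step 1 and value of joint key above 5.5 rad); the robot touches nothing.
It fails at once if a foil roll is moved by more than 30 mm (distance of any of foil_copper, foil_black from where it was at the start of the episode above 0.03 m).
Of patina, oil, flux only 2 to 3 are there at a start; the rules pass over those that are not, and their reading is None.
At some moment in a run one of timer may be knocked a few centimetres aside while the robot is not near it.
Once in a run the grip may slacken for a moment while it holds something.
It also fails if it takes over 192 s, if anything falls off the work surface, if the arm or the gripper's body presses on something with over 40 N, if the wrist force passes 120 N, or if a joint passes its speed limit or range.

## Robot

A 6-joint arm with a two-finger parallel gripper is mounted at the origin on a cart in front of the work surface, level with it; the furniture and walls round the work are solid. World frame = base frame: x ahead of the robot, y to its left, z up, the work surface at z = 0. Lengths are in m, angles in degrees, forces in N, time in s.
With the tool pointing down it reaches from about 0.325 to 0.775 m from the base axis. Payload 9.3 kg.
Tool frame: the origin (TCP) lies on the centre line of the jaws, within the pads' length; the fingertips stand 17 mm ahead of it and the grasp point (between the pads) lies 2 mm behind it; z points along the fingers, y is the line along which they close (so a half turn about z gives the same grasp; the last joint's range is limited). The gripper opens to 85 mm and grips with 20 to 120 N. Pads are 22 mm wide; open, the fingers measure 114 mm over their backs; the gripper's body (76 mm by 85 mm) begins 54 mm behind the grasp point. The pads swing forward as they close: fully open they stand 13 mm farther back than shut.
Start: joints at [57.662, 14.817, 1.232, 76.415, 0, 81.257], TCP at [0.22, 0.504, 0.248] pointing down, gripper open.
Joint ranges: [-174.27, 174.27], [-52.1, 104.24], [-59.71, 78.15], [-110.17, 111.67], [-87.03, 83.33], [-180, 180]. Speed limits (degrees/s): [127.2, 127.2, 159.86, 180, 180, 180].

## Interface

Orientations are given as [roll, pitch, yaw] about the fixed x, y, z axes, in that order (R = Rz(yaw) Ry(pitch) Rx(roll)).
In Python, from plant import sensors, read_camera, calibration, r, nets gives the robot as it stands. The module is installed in compiled form; this text tells all that it offers.
- The arm moves only by the tool send_rows, never from a script. Its argument "commands" is a list of rows, each a list of 6 numbers: the shift along the tool's x, y, z in cm, then the turn, a rotation vector about the tool's x, y, z in rad. In form: [[x, y, z, wx, wy, wz], ...]. A call has 1 to 20 rows; each row is the pose to reach, as a shift and turn from the pose commanded when the call began, along the tool's axes at that moment; what a row does not reach only later rows make up. A row lasts 1/10 s, in which the tool goes at most 50 mm and 8.59 degrees, less where a joint would pass 70% of its speed; a pose out of reach is approached as far as the arm can. A call with a gripper value outside its range is refused whole. "grip" is the opening in per cent of the stroke, from 0 (shut) to 100 (fully open), set as the call begins (left out, the last holds). The fingers move at their own pace and stop on an object; "newtons" is the grip in N (left out, the last holds). Time passes only in rows, so rows that repeat a pose let the fingers close. It gives the time, the measured TCP pose, the force, the opening and the grip force at its end, in the units of the state.
- sensors.get_state(): the state, without advancing time (a new reading comes with each control period).
- read_camera(name): name is "scene" or "top"; returns (picture, depth): 480x640x3 uint8, blue, green, red; 480x640 float32, m along the optical axis (not along the pixel's ray), 0 where there is no reading.
- calibration(name): a dict with "intrinsics" (3x3 intrinsics, pixels), "pose" (4x4, takes a point from camera to world coordinates). Camera axes: x right, y down, z forward; pixel columns grow to the right and rows downward; lengths in m; the calibration is good to about 2 mm. A picture is of the moment at which its call begins. calibration takes no time and is no camera call.
- r.finish_job(): hands the job in; it is judged then, once.
Trained networks look in the newest picture that a camera, given by its name, has taken for a name from the list of things; names that differ only in an ending like _2 or _b are one class to them, and where a whole thing is asked for, a point or a joint stands for the part that bears it (a point fixed in the world has none). Each returns a list of dicts, best first, with "confidence" (0 to 1); they miss things now and then, are a little off and sometimes report something else, mostly with a low value. They report only what shows in the picture. A call takes as long as a camera call.
- nets.find_in(thing, camera): "position" ([column, row] as shares, 0 to 1, of the picture: columns of its width, rows of its height, amid what is visible of it).
The state is a dict: "clock": time; "joint_pos": joint angles; "joint_velocities": joint speeds; "effort": joint torques, N m; "position": TCP position; "eef_rot": TCP orientation; "contact_force": force on the tool from outside, world axes, zero at the start; "ft_torque": the same for the moment, N m; "finger_gap": finger opening in m; "grip_force": force on a finger pad.
Only numpy, scipy, OpenCV 4.12 (cv2) and the standard library are available. Lean on these libraries where they do the work, as an engineer would, in place of code of your own. Each camera call takes 0.05 s, during which the arm holds its last target. There are 200 camera calls.

## Working session

There is one attempt and no reset: what is moved stays moved. The work goes in short steps, Python scripts to look and compute and a tool call to move; the robot and the scene stay as the last step left them, time stands still between calls to the robot, and variables do not carry over. Pictures are saved under pics/ and viewed, at most 14 in all, crops included, and the job is handed in when it is done.

Besides the shell and the picture viewer there is one more tool, called after ">>>" as a command line: name --pt "numbers of a row" for each row, then --argument value for the rest. send_rows: Moves the arm, as the interface text tells. Its arguments: {"type":"object","properties":{"commands":{"type":"array"},"grip":{"type":"number"},"newtons":{"type":"number"}},"required":["commands"]}

```bash
mkdir -p pics; cat > h.py <<'E'
import numpy as np, cv2
from scipy.spatial.transform import Rotation as R
from plant import sensors, read_camera, calibration, r, nets
def cloud(name):
    im,d=read_camera(name); c=calibration(name); K=np.array(c["intrinsics"]);T=np.array(c["pose"])
    v,u=np.mgrid[0:480,0:640]
    P=np.stack([(u-K[0,2])/K[0,0]*d,(v-K[1,2])/K[1,1]*d,d],-1)
    return im,d,P@T[:3,:3].T+T[:3,3]
def tcp():
    s=sensors.get_state(); return np.array(s["position"]),R.from_euler('xyz',s["eef_rot"],degrees=True)
E
python3 - <<'E'
from h import *
print(sensors.get_state())
for n in("top","scene"):
    im,d,W=cloud(n); cv2.imwrite(f"pics/{n}1.png",im); print(n,np.array(calibration(n)["pose"]).round(3).tolist(),np.array(calibration(n)["intrinsics"]).round(0).tolist())
    for t in["patina_mid","oil_mid","flux_mid","bin","tray","key_grip","foil_copper","foil_black"]:
        for x in nets.find_in(t,n)[:2]:
            u,v=x["position"];u=int(u*640);v=int(v*480); print(t,round(x["confidence"],2),u,v,W[v,u].round(3))
E
```

```text
{'clock': 0.0, 'joint_pos': array([ 5.76606989e+01,  1.48513741e+01,  1.18828978e+00,  7.64159506e+01,
       -4.39580434e-04,  8.12561334e+01]), 'joint_velocities': array([-0.02158704, -0.06574984,  0.00776905,  0.03853035, -0.0201414 ,
       -0.03921978]), 'effort': array([-1.04403398e-04, -5.55644488e+01,  3.44529819e+01,  1.36880879e-02,
       -2.48726346e-04,  5.05693279e-06]), 'position': array([0.22001649, 0.50378126, 0.24765026]), 'eef_rot': array([-1.79921817e+02, -1.15802187e-02,  1.56404558e+02]), 'contact_force': array([-0.54516708, -0.21022843, -0.71068366]), 'ft_torque': array([-0.02394321, -0.0240894 , -0.03861556]), 'grip_force': 0.0, 'finger_gap': 0.08533619120280397}
top [[0.011, -0.988, 0.155, 0.374], [-0.999, -0.006, 0.032, -0.03], [-0.031, -0.155, -0.987, 1.165], [0.0, 0.0, 0.0, 1.0]] [[444.0, 0.0, 318.0], [0.0, 444.0, 241.0], [0.0, 0.0, 1.0]]
patina_mid 0.9 344 203 [ 0.651 -0.059  0.045]
oil_mid 0.97 393 198 [ 0.665 -0.185  0.043]
flux_mid 0.65 393 197 [ 0.668 -0.185  0.042]
flux_mid 0.6 371 225 [ 0.601 -0.131  0.007]
tray 0.78 335 300 [ 0.403 -0.037  0.003]
key_grip 0.62 198 306 [0.384 0.319 0.007]
key_grip 0.4 462 312 [ 0.376 -0.343  0.069]
foil_copper 0.94 197 309 [ 0.376  0.325 -0.004]
foil_black 0.49 221 295 [0.413 0.262 0.003]
scene [[0.64, -0.377, 0.67, -0.305], [-0.768, -0.341, 0.543, -0.683], [0.024, -0.862, -0.507, 0.676], [0.0, 0.0, 0.0, 1.0]] [[562.0, 0.0, 318.0], [0.0, 562.0, 241.0], [0.0, 0.0, 1.0]]
patina_mid 0.56 374 233 [ 0.644 -0.078  0.044]
oil_mid 0.92 418 251 [ 0.657 -0.188  0.035]
oil_mid 0.64 372 235 [ 0.637 -0.078  0.042]
flux_mid 0.19 380 255 [ 0.63  -0.108  0.004]
bin 0.71 381 256 [ 0.629 -0.112  0.003]
tray 0.93 292 285 [ 0.411 -0.037  0.002]
key_grip 0.59 414 338 [ 0.366 -0.352  0.064]
foil_copper 0.87 167 237 [0.356 0.308 0.007]
foil_copper 0.46 412 337 [ 0.367 -0.347  0.063]
foil_black 0.53 197 238 [0.405 0.26  0.002]
```

```bash
python3 - <<'E'
import cv2
im=cv2.imread("pics/top1.png"); cv2.imwrite("pics/top1c.png",cv2.resize(im[150:350,170:500],(792,480),interpolation=cv2.INTER_CUBIC))
E
```

```text
(no output)
```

View pics/top1c.png

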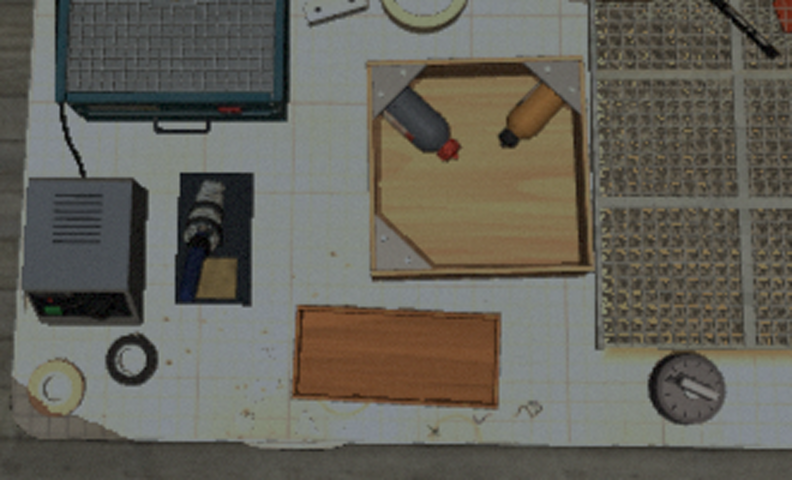

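View pics/scene1.png

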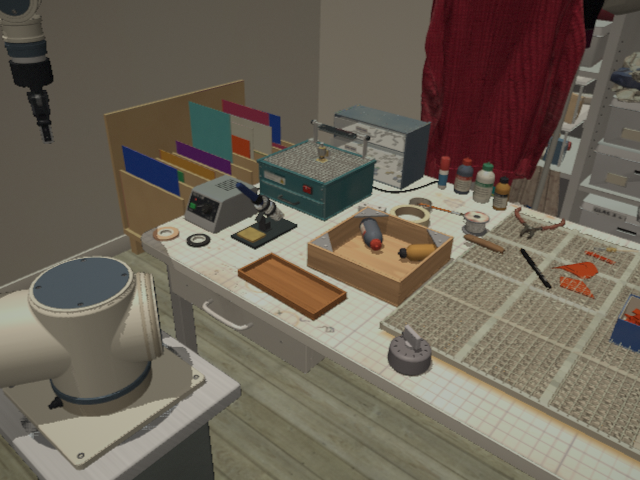

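The top view shows the patina bottle in the bin's far-left corner at crop (425,125) and the oil bottle far-right at (530,115). There is no flux: the near-left gusset at (400,240) is empty. The tray is at (397,357), the timer at (687,388) and the foils at far left. Next I measure the poses.

```bash
cat >> h.py <<'E'
def rect(P): # P Nx2 -> centre,size,angle
    return cv2.minAreaRect((P*1000).astype(np.float32))
def pca(P):
    m=np.median(P,0); w,v=np.linalg.eigh(np.cov((P-m).T)); return m,v[:,-1]
E
python3 - <<'E'
from h import *
Ws=[]
for n in("top","scene"):
    im,d,W=cloud(n); hsv=cv2.cvtColor(im,cv2.COLOR_BGR2HSV)
    x,y,z=W[...,0],W[...,1],W[...,2]
    b=(x>.48)&(x<.76)&(y>-.27)&(y<.03)&(abs(z-.062)<.008)
    print(n,"binrim",rect(W[b][:,:2]),np.median(z[b]))
    t=(x>.33)&(x<.47)&(y>-.18)&(y<.1)
    tt=t&(hsv[...,1]>100)&(hsv[...,0]<25)
    tt=cv2.morphologyEx(tt.astype(np.uint8),cv2.MORPH_OPEN,np.ones((3,3)))>0
    print("tray",rect(W[tt][:,:2]),np.median(z[tt]),np.percentile(z[tt],[2,98]))
    inn=(x>.5)&(x<.74)&(y>-.25)&(y<.01)&(z>.014)&(z<.056)
    for nm,m in(("pat",inn&(y>-.11)&(hsv[...,1]<110)),("oil",inn&(y<-.125)&(hsv[...,1]>60))):
        nl,lab,st,_=cv2.connectedComponentsWithStats(m.astype(np.uint8)); 
        for i in np.argsort(-st[1:,4])[:3]+1:
            if st[i,4]>60:
                P=W[lab==i]; print(nm,st[i],pca(P[:,:2]),"z",np.percentile(P[:,2],[5,50,98]).round(3),rect(P[:,:2]))
    k=(x>.28)&(x<.48)&(y>-.45)&(y<-.25)&(z>.055)&(z<.08)
    print("key",pca(W[k][:,:2]),rect(W[k][:,:2]),np.percentile(z[k],[5,50,95]))
    k=(x>.28)&(x<.48)&(y>-.45)&(y<-.25)&(abs(z-.038)<.007); print("timer",rect(W[k][:,:2]))
E
```

```text
top binrim ((608.597412109375, -121.6436996459961), (233.4041290283203, 232.1349639892578), 1.6322522163391113) 0.0612348517421335
tray ((408.2626647949219, -35.61632537841797), (218.35243225097656, 99.98249816894531), 87.80927276611328) 0.005298213555233078 [0.00051485 0.01989058]
pat [328 186  29  28 443] (array([ 0.65811659, -0.05622389]), array([0.65850974, 0.7525722 ])) z [0.032 0.045 0.052] ((658.3888549804688, -57.619834899902344), (73.25224304199219, 43.787906646728516), 43.709651947021484)
oil [378 184  28  28 359] (array([ 0.67006532, -0.18269885]), array([-0.72026033,  0.69370387])) z [0.028 0.039 0.046] ((667.9752197265625, -178.76980590820312), (37.48234558105469, 78.03421020507812), 45.99843978881836)
oil [409 196   6  65 195] (array([ 0.58887417, -0.23218982]), array([-0.99957439, -0.02917242])) z [0.017 0.036 0.055] ((589.2579345703125, -232.2311248779297), (171.3749542236328, 2.129195213317871), 1.771862268447876)
oil [369 176  23   6  97] (array([ 0.71911847, -0.1517109 ]), array([-0.02951511,  0.99956433])) z [0.016 0.032 0.054] ((719.1995239257812, -154.7871551513
[... 951 characters left out ...]
]), array([-0.99960845, -0.02798111])) z [0.016 0.035 0.055] ((612.0952758789062, -238.55502319335938), (224.1680908203125, 5.020030975341797), 1.8147587776184082)
oil [400 224  38  37 748] (array([ 0.68290186, -0.1748794 ]), array([-0.84429553, -0.53587784])) z [0.018 0.035 0.053] ((687.515869140625, -176.18731689453125), (95.79483032226562, 76.72669219970703), 19.06532096862793)
key (array([ 0.37141107, -0.34550565]), array([0.40000047, 0.91651493])) ((374.442626953125, -344.85516357421875), (42.19257354736328, 12.698413848876953), 64.42415618896484) [0.05585858 0.06602403 0.06946884]
timer ((371.6275634765625, -344.9673156738281), (63.74088668823242, 70.35650634765625), 29.19157600402832)
```

```bash
python3 - <<'E'
from h import *
from scipy.optimize import least_squares
for n in("top","scene"):
    im,d,W=cloud(n); hsv=cv2.cvtColor(im,cv2.COLOR_BGR2HSV).astype(int)
    x,y,z=W[...,0],W[...,1],W[...,2]; H,S,V=[hsv[...,i] for i in range(3)]
    inn=(x>.52)&(x<.71)&(y>-.225)&(y<-.018)&(z>.012)&(z<.054)
    for nm,m,c0,a0,rr in(("pat",inn&(y>-.1),(.655,-.06),46.6,.022),("oil",inn&(y<-.14),(.668,-.18),-43.4,.019)):
        P=W[m]; zc=.006+rr
        def res(p):
            a=p[2]; q=P[:,:2]-p[:2]; t=-q[:,0]*np.sin(a)+q[:,1]*np.cos(a); 
            return np.hypot(t,P[:,2]-zc-p[3])-rr
        # body only
        a0=np.radians(a0); s=(P[:,:2]-c0)@[np.cos(a0),np.sin(a0)]; print(nm,len(P),"cap-end s",s.min(),s.max()); 
        P=P[(s>-.03)&(s<.03)&(P[:,2]>.02)]
        o=least_squares(res,[*c0,a0,0],loss="soft_l1",f_scale=.002); p=o.x; bi=np.array([.6085,-.122])
        u=np.array([np.cos(p[2]),np.sin(p[2])]); q=p[:2]-bi
        captip=np.array(c0)+0
        print(n,nm,"ang",np.degrees(p[2]),"perp",u[0]*q[1]-u[1]*q[0],"dz",p[3],"res",np.median(abs(res(p))), "pt",p[:2], "cap tip along from bin centre",np.dot(np.array(c0)-bi,[np.cos(a0),np.sin(a0)])+s.min())
E
```

```text
pat 504 cap-end s -0.04955414627805752 0.040469606106846356
top pat ang 47.68103084426396 perp 0.001026834388740322 dz -0.0013823548839182742 res 0.001427594652780027 pt [0.72151999 0.00364994] cap tip along from bin centre 0.027443052574548647
oil 402 cap-end s -0.13278958902787294 0.03801432385256678
top oil ang -43.670342406704535 perp -0.0004986070276076227 dz -0.0012854779055642915 res 0.0014615218985109448 pt [ 1.53043183 -1.00279396] cap tip along from bin centre -0.04970732047844334
pat 510 cap-end s -0.05094418236443688 0.0510333582056506
scene pat ang 49.00183453710679 perp 0.0001750260406348514 dz -0.003685589273236088 res 0.0015459276450210634 pt [0.74909228 0.04001017] cap tip along from bin centre 0.026053016488169288
oil 471 cap-end s -0.04478550312071584 0.04172812560723654
scene oil ang -53.42213495068414 perp 0.013656098514819123 dz -0.0021496375176136766 res 0.0017186592145840476 pt [ 0.70662643 -0.23131785] cap tip along from bin centre 0.03829676542871376
```

```bash
cat >> h.py <<'E'
def orient(ca, lean): # bottle lying, cap direction angle ca(deg): tool x ~ cap dir, tool tilted by lean from vertical towards foot
    c=np.array([np.cos(np.radians(ca)),np.sin(np.radians(ca)),0]); l=np.radians(lean)
    zt=-np.array([0,0,1])*np.cos(l)-c*np.sin(l); yt=np.cross(zt,c); yt/=np.linalg.norm(yt)
    return R.from_matrix(np.c_[np.cross(yt,zt),yt,zt])
def row(grasp,Rt):
    p,Rc=tcp(); g=np.array(grasp)+.002*Rt.apply([0,0,1])
    s=Rc.inv().apply(g-p)*100; w=(Rc.inv()*Rt).as_rotvec()
    print(np.r_[s,w].round(3).tolist(),"rows>=",max(np.linalg.norm(s)/5,np.linalg.norm(w)/.15).round(1))
E
python3 -c "
from h import *
row([.6585,-.068,.18],orient(227.2-360,30))"
```

```text
[-63.1, -34.779, 7.003, -0.323, -0.455, -1.206] rows>= 14.5
```

>>> send_rows --pt "-63.1 -34.8 0 -0.323 -0.455 -1.206" --pt "-63.1 -34.8 0 -0.323 -0.455 -1.206" --pt "-63.1 -34.8 0 -0.323 -0.455 -1.206" --pt "-63.1 -34.8 0 -0.323 -0.455 -1.206" --pt "-63.1 -34.8 0 -0.323 -0.455 -1.206" --pt "-63.1 -34.8 0 -0.323 -0.455 -1.206" --pt "-63.1 -34.8 0 -0.323 -0.455 -1.206" --pt "-63.1 -34.8 0 -0.323 -0.455 -1.206" --pt "-63.1 -34.8 0 -0.323 -0.455 -1.206" --pt "-63.1 -34.8 0 -0.323 -0.455 -1.206" --pt "-63.1 -34.8 0 -0.323 -0.455 -1.206" --pt "-63.1 -34.8 0 -0.323 -0.455 -1.206" --pt "-63.1 -34.8 0 -0.323 -0.455 -1.206" --pt "-63.1 -34.8 7 -0.323 -0.455 -1.206" --pt "-63.1 -34.8 7 -0.323 -0.455 -1.206" --pt "-63.1 -34.8 7 -0.323 -0.455 -1.206" --pt "-63.1 -34.8 7 -0.323 -0.455 -1.206" --pt "-63.1 -34.8 7 -0.323 -0.455 -1.206" --grip 80

```text
clock: 2.9
position: [0.6592, -0.0686, 0.1765]
eef_rot: [179.8, 30.0, -133.0]
contact_force: [0.0, 0.3, 0.1]
finger_gap: 0.0683
grip_force: 0.0
```

```bash
python3 -c "
from h import *
s=sensors.get_state(); print(s['joint_pos'].round(1),s['position'],s['eef_rot'],s['finger_gap'])
row([.6585,-.068,.034],orient(227.2-360,30))
im,d,W=cloud('top'); cv2.imwrite('pics/a.png',im[130:330,250:500])"
```

```text
[-24.9  20.1  -7.7  52.3  28.4 -69.5] [ 0.65924733 -0.0685549   0.17654894] [ 179.84068465   29.95869934 -132.9597449 ] 0.06831947402447881
[7.127, 0.058, 12.545, 0.001, -0.001, -0.002] rows>= 2.9
```

>>> send_rows --pt "1.8 0 3.1 0 0 0" --pt "3.5 0 6.2 0 0 0" --pt "4.8 0 8.5 0 0 0" --pt "5.8 0 10.2 0 0 0" --pt "6.4 0 11.3 0 0 0" --pt "6.8 0 12.0 0 0 0" --pt "7.1 0 12.5 0 0 0" --pt "7.1 0 12.5 0 0 0"

```text
clock: 3.75
position: [0.6599, -0.0665, 0.0348]
eef_rot: [-180.0, 30.0, -132.7]
contact_force: [-0.2, -0.0, 0.7]
finger_gap: 0.0681
grip_force: 0.0
```

>>> send_rows --pt "0 0 0 0 0 0" --pt "0 0 0 0 0 0" --pt "0 0 0 0 0 0" --pt "0 0 0 0 0 0" --pt "0 0 0 0 0 0" --pt "0 0 0 0 0 0" --pt "0 0 0 0 0 0" --grip 0 --newtons 40

```text
clock: 4.45
position: [0.6601, -0.0669, 0.0355]
eef_rot: [-179.9, 30.1, -132.8]
contact_force: [-2.9, -1.2, 6.3]
finger_gap: 0.0417
grip_force: 40.2
```

>>> send_rows --pt "0.4 0 -0.3 0 0 0" --pt "0.9 0 -0.55 0 0 0" --pt "1.4 0 -0.85 0 0 0" --pt "1.9 0 -1.15 0 0 0" --pt "2.4 0 -1.45 0 0 0" --pt "2.9 0 -1.75 0 0 0" --pt "3.4 0 -2.05 0 0 0" --pt "3.4 0 -2.05 0 0 0"

```text
clock: 5.25
position: [0.6323, -0.0967, 0.0355]
eef_rot: [-180.0, 30.0, -132.8]
contact_force: [-3.1, -1.5, 9.3]
finger_gap: 0.0422
grip_force: 41.6
```

>>> send_rows --pt "-0.5 0 -0.9 0 0 0" --pt "-1.2 0 -2.1 0 0 0" --pt "-2.2 0 -3.8 0 0 0" --pt "-3.7 0 -6.4 0 0 0" --pt "-5.2 0 -9.0 0 0 0" --pt "-6.7 0 -11.6 0 0 0" --pt "-8.0 0 -13.9 0 0 0" --pt "-8.0 0 -13.9 0 0 0" --pt "-8.0 0 -13.9 0 0 0"

```text
clock: 6.15
position: [0.6321, -0.0963, 0.1955]
eef_rot: [-180.0, 29.9, -132.8]
contact_force: [-0.3, 0.3, -2.4]
finger_gap: 0.0417
grip_force: 40.8
```

```bash
python3 -c "
from h import *
s=sensors.get_state(); print(s['clock'],s['joint_pos'].round(1),s['position'],s['eef_rot'],s['finger_gap'],s['grip_force'])
for n in ('top','scene'):
  im,d,W=cloud(n); cv2.imwrite('pics/b_%s.png'%n,im)
a=cv2.imread('pics/b_top.png')[130:330,270:470]; b=cv2.imread('pics/b_scene.png')[100:300,280:480]
cv2.imwrite('pics/b.png',cv2.resize(np.hstack([a,b]),(800,400)))"
```

```text
6.15 [-28.6  18.   -7.7  56.2  28.9 -73.7] [ 0.63211484 -0.09627947  0.19548191] [-179.98395544   29.94227385 -132.80377727] 0.041665614519345445 40.83041426172713
```

View pics/b.png

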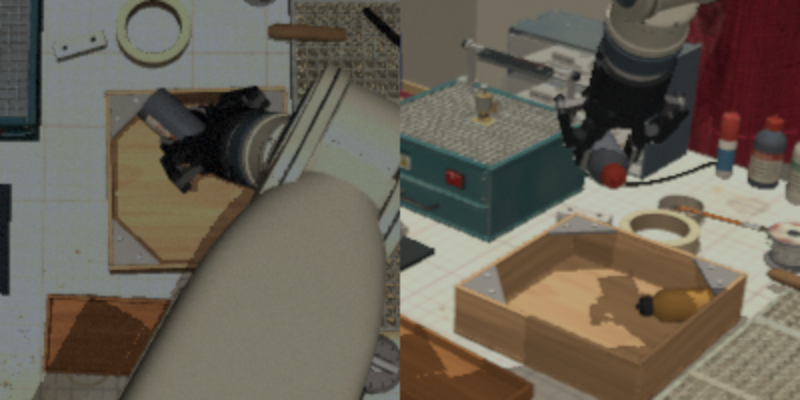

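Patina is held, hanging below the fingers with its cap (right panel, 612,172) towards the robot. The oil bottle hasn't moved. Next: yaw to heading +y over the tray, then tilt upright.

```bash
cat >> h.py <<'E'
def stand(h,lean,off=0): # upright bottle; tool heading angle h; off: extra tilt deg of tool (nose up +)
    a=np.radians(h); return R.from_rotvec(np.radians(90+off)*np.array([np.sin(a),-np.cos(a),0]))*orient(h,lean)
E
python3 -c "
from h import *
row([.43,-.02,.24],orient(90,30))
print(stand(90,30).as_matrix().round(2))
print((orient(90,30).inv()*stand(90,30)).as_rotvec())"
```

```text
[4.94, 19.904, -7.887, 1.197, -0.003, 2.074] rows>= 16.0
[[-0.    1.    0.  ]
 [ 0.5  -0.    0.87]
 [ 0.87  0.   -0.5 ]]
[-1.23314773e-16  1.57079633e+00  3.08286933e-17]
```

>>> send_rows --pt "4.9 19.9 -7.9 1.197 0 2.074" --pt "4.9 19.9 -7.9 1.197 0 2.074" --pt "4.9 19.9 -7.9 1.197 0 2.074" --pt "4.9 19.9 -7.9 1.197 0 2.074" --pt "4.9 19.9 -7.9 1.197 0 2.074" --pt "4.9 19.9 -7.9 1.197 0 2.074" --pt "4.9 19.9 -7.9 1.197 0 2.074" --pt "4.9 19.9 -7.9 1.197 0 2.074" --pt "4.9 19.9 -7.9 1.197 0 2.074" --pt "4.9 19.9 -7.9 1.197 0 2.074" --pt "4.9 19.9 -7.9 1.197 0 2.074" --pt "4.9 19.9 -7.9 1.197 0 2.074" --pt "4.9 19.9 -7.9 1.197 0 2.074" --pt "4.9 19.9 -7.9 1.197 0 2.074" --pt "4.9 19.9 -7.9 1.197 0 2.074" --pt "4.9 19.9 -7.9 1.197 0 2.074" --pt "4.9 19.9 -7.9 1.197 0 2.074" --pt "4.9 19.9 -7.9 1.197 0 2.074"

```text
clock: 8.05
position: [0.4309, -0.021, 0.2383]
eef_rot: [-179.8, 30.0, 90.4]
contact_force: [-0.4, -0.9, -0.7]
finger_gap: 0.0418
grip_force: 41.0
```

```bash
python3 -c "
from h import *
s=sensors.get_state(); print(s['clock'],s['joint_pos'].round(1),s['position'],s['eef_rot'],s['finger_gap'],s['grip_force'])
row([.41,.010,.12],stand(90,30))"
```

```text
8.05 [  4.5   6.4 -16.5  69.7 -29.9  94.9] [ 0.43088551 -0.02096585  0.23828794] [-179.81910819   29.98294682   90.35636792] 0.04175400974972358 41.01899851411872
[8.805, -2.041, 8.698, -0.004, 1.571, 0.004] rows>= 10.5
```

>>> send_rows --pt "8.8 -2 8.7 0 1.571 0" --pt "8.8 -2 8.7 0 1.571 0" --pt "8.8 -2 8.7 0 1.571 0" --pt "8.8 -2 8.7 0 1.571 0" --pt "8.8 -2 8.7 0 1.571 0" --pt "8.8 -2 8.7 0 1.571 0" --pt "8.8 -2 8.7 0 1.571 0" --pt "8.8 -2 8.7 0 1.571 0" --pt "8.8 -2 8.7 0 1.571 0" --pt "8.8 -2 8.7 0 1.571 0" --pt "8.8 -2 8.7 0 1.571 0" --pt "8.8 -2 8.7 0 1.571 0" --pt "8.8 -2 8.7 0 1.571 0"

```text
clock: 9.35
position: [0.4106, 0.0119, 0.1199]
eef_rot: [179.7, -59.9, 90.3]
contact_force: [0.6, 0.5, 0.2]
finger_gap: 0.0416
grip_force: 41.2
```

```bash
python3 -c "
from h import *
s=sensors.get_state(); print(s['clock'],s['joint_pos'].round(1),s['position'],s['eef_rot'],s['finger_gap'],s['grip_force'],tcp()[1].as_matrix().round(2))
for n in ('top','scene'):
  im,d,W=cloud(n); cv2.imwrite('pics/c_%s.png'%n,im); np.save('c_%s.npy'%n,W)
a=cv2.imread('pics/c_top.png')[200:400,200:400]; b=cv2.imread('pics/c_scene.png')[130:330,200:400]
cv2.imwrite('pics/c.png',cv2.resize(np.hstack([a,b]),(800,400)))"
```

```text
9.35 [-39.3  29.3 -25.8  82.4  42.   31.3] [0.41056739 0.0118663  0.11990914] [179.70704161 -59.87864935  90.31647199] 0.041557171564989316 41.17175871731888 [[-0.    1.    0.  ]
 [ 0.5   0.    0.86]
 [ 0.86  0.   -0.5 ]]
```

View pics/c.png

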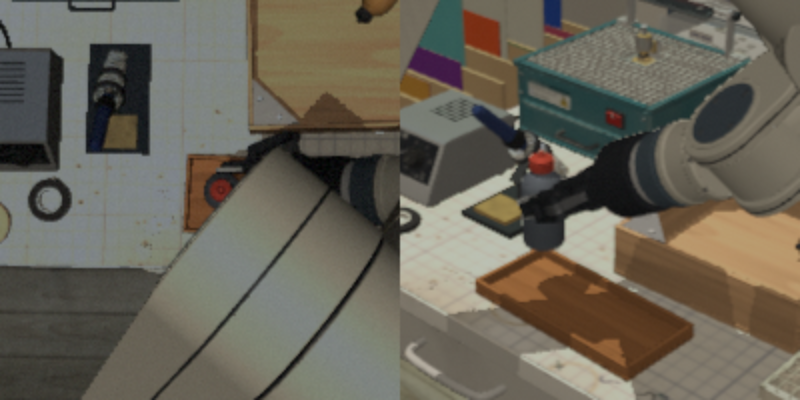

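```bash
cat >> h.py <<'E'
from scipy.optimize import least_squares
def fitcyl(W,c,rr,zlo,zhi):
    P=W[(np.hypot(W[...,0]-c[0],W[...,1]-c[1])<.035)&(W[...,2]>zlo)&(W[...,2]<zhi)]
    z0=(zlo+zhi)/2
    def res(p):
        q=P[:,:2]-p[:2]-np.outer(P[:,2]-z0,p[2:]); return np.hypot(*q.T)-rr
    o=least_squares(res,[*c,0,0],loss="soft_l1",f_scale=.002)
    return len(P),o.x.round(4),"medres",np.median(abs(res(o.x))).round(4),"z",np.percentile(P[:,2],[1,99])
E
python3 -c "
from h import *
W=np.load('c_scene.npy')
print(fitcyl(W,(.411,.021),.022,.065,.105)); print(fitcyl(W,(.411,.021),.022,.05,.102));print(fitcyl(W,(.411,.021),.013,.152,.168))
T=np.load('c_top.npy'); P=T[(np.hypot(T[...,0]-.411,T[...,1]-.021)<.03)&(T[...,2]>.155)]; print(P.mean(0),P[:,2].max())
Q=W[(np.hypot(W[...,0]-.411,W[...,1]-.021)<.03)&(W[...,2]>.03)]; print(np.percentile(Q[:,2],[0,1,99,100]))"
```

```text
(289, array([ 0.4102,  0.019 , -0.0331, -0.0027]), 'medres', np.float64(0.001), 'z', array([0.06557062, 0.1019769 ]))
(289, array([ 0.4106,  0.0191, -0.0304, -0.0086]), 'medres', np.float64(0.001), 'z', array([0.06500758, 0.10025422]))
(110, array([0.412 , 0.0216, 0.6023, 0.4194]), 'medres', np.float64(0.0018), 'z', array([0.15212669, 0.16713054]))
[0.41046874 0.02031719 0.16432303] 0.17137759079074277
[0.06261154 0.06573341 0.16695133 0.17070465]
```

>>> send_rows --pt "-1.7 0 1.0 0 0 0" --pt "-3.3 0 1.9 0 0 0" --pt "-4.2 0 2.4 0 0 0" --pt "-4.6 0 2.65 0 0 0" --pt "-4.76 0 2.75 0 0 0" --pt "-4.85 0 2.8 0 0 0" --pt "-4.93 0 2.85 0 0 0" --pt "-4.93 0 2.85 0 0 0"

```text
clock: 10.25
position: [0.4111, 0.0118, 0.0634]
eef_rot: [179.9, -60.0, 90.1]
contact_force: [0.5, 0.2, -1.1]
finger_gap: 0.0421
grip_force: 41.2
```

>>> send_rows --pt "-0.09 0 0.05 0 0 0" --pt "-0.17 0 0.1 0 0 0" --pt "-0.17 0 0.1 0 0 0"

```text
clock: 10.55
position: [0.411, 0.0118, 0.0612]
eef_rot: [180.0, -60.0, 90.0]
contact_force: [-0.3, 0.8, -1.5]
finger_gap: 0.0418
grip_force: 41.2
```

>>> send_rows --pt "-0.09 0 0.05 0 0 0" --pt "-0.17 0 0.1 0 0 0" --pt "-0.17 0 0.1 0 0 0"

```text
clock: 10.85
position: [0.4111, 0.0121, 0.0598]
eef_rot: [180.0, -60.1, 90.0]
contact_force: [-1.5, -0.5, 7.4]
finger_gap: 0.0418
grip_force: 41.6
```

```bash
python3 -c "
from h import *
im,d,W=cloud('scene')
print(fitcyl(W,(.411,.021),.022,.01,.05)); Q=W[(np.hypot(W[...,0]-.411,W[...,1]-.021)<.03)]; print(np.percentile(Q[:,2],[99,100]))"
```

```text
(199, array([ 0.4099,  0.0182, -0.0562, -0.0531]), 'medres', np.float64(0.0009), 'z', array([0.0102069 , 0.04950529]))
[0.10534353 0.10826122]
```

>>> send_rows --pt "0.05 0 0 0 0 0" --pt "0.05 0 0 0 0 0" --pt "0.05 0 0 0 0 0" --pt "0.05 0 0 0 0 0" --pt "0.05 0 0 0 0 0" --pt "0.05 0 -1 0 0 0" --pt "0.05 0 -2.5 0 0 0" --pt "0.05 0 -5 0 0 0" --pt "0.05 0 -9 0 0 0" --pt "0.05 0 -14 0 0 0" --pt "0.05 0 -18 0 0 0" --grip 80

```text
clock: 12.0
position: [0.4107, -0.1462, 0.1513]
eef_rot: [179.9, -60.0, 90.1]
contact_force: [1.0, -1.2, 0.2]
finger_gap: 0.0686
grip_force: 0.0
```

```bash
python3 -c "
from h import *
im,d,W=cloud('scene'); cv2.imwrite('pics/d.png',im[130:330,200:500])
print(fitcyl(W,(.411,.021),.022,.025,.085))
print(sensors.get_state()['joint_pos'].round(1),sensors.get_state()['position'])
b=(W[...,0]>.52)&(W[...,0]<.71)&(W[...,1]>-.225)&(W[...,1]<-.13)&(W[...,2]>.014)&(W[...,2]<.05)
row([.55,-.15,.25],orient(136.3,30))"
```

```text
(570, array([0.4105, 0.0208, 0.0285, 0.0897]), 'medres', np.float64(0.0013), 'z', array([0.02584599, 0.08473576]))
[-52.1  34.9  -8.8  99.7  32.3  21.3] [ 0.41146187 -0.15066659  0.15283989]
[8.217, 13.964, -4.743, 0.234, -1.471, -0.864] rows>= 11.5
```

View pics/d.png

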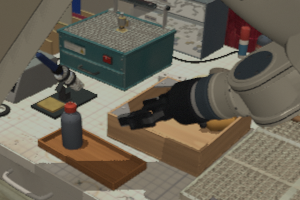

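Patina stands upright at (72,125) in this crop. Now the oil bottle.

>>> send_rows --pt "4 6 -9 0 0 0" --pt "8.2 14 -9 0.234 -1.471 -0.864" --pt "8.2 14 -9 0.234 -1.471 -0.864" --pt "8.2 14 -4.7 0.234 -1.471 -0.864" --pt "8.2 14 -4.7 0.234 -1.471 -0.864" --pt "8.2 14 -4.7 0.234 -1.471 -0.864" --pt "8.2 14 -4.7 0.234 -1.471 -0.864" --pt "8.2 14 -4.7 0.234 -1.471 -0.864" --pt "8.2 14 -4.7 0.234 -1.471 -0.864" --pt "8.2 14 -4.7 0.234 -1.471 -0.864" --pt "8.2 14 -4.7 0.234 -1.471 -0.864" --pt "8.2 14 -4.7 0.234 -1.471 -0.864" --pt "8.2 14 -4.7 0.234 -1.471 -0.864" --pt "8.2 14 -4.7 0.234 -1.471 -0.864" --pt "8.2 14 -4.7 0.234 -1.471 -0.864" --pt "8.2 14 -4.7 0.234 -1.471 -0.864"

```text
clock: 13.65
position: [0.5515, -0.1442, 0.2446]
eef_rot: [179.9, 29.6, 136.3]
contact_force: [-0.3, -0.5, 0.4]
finger_gap: 0.0686
grip_force: 0.0
```

```bash
python3 -c "
from h import *
s=sensors.get_state(); print(s['joint_pos'].round(1),s['position'],s['eef_rot'])
im,d,W=cloud('top');  x,y,z=W[...,0],W[...,1],W[...,2]; hsv=cv2.cvtColor(im,cv2.COLOR_BGR2HSV)
m=(x>.6)&(x<.7)&(y>-.22)&(y<-.14)&(z>.014)&(z<.05); print(m.sum(),rect(W[m][:,:2]))
print(nets.find_in('oil_mid','top')[:1])
row([.6663,-.1773,.1],orient(136.3,30));row([.6663,-.1773,.033],orient(136.3,30))"
```

```text
[-16.9   2.4 -21.6  39.1 -12.8  23.7] [ 0.55146645 -0.14423941  0.244607  ] [179.90514071  29.61688348 136.32309306]
381 ((666.636962890625, -177.65147399902344), (37.49268341064453, 81.86349487304688), 46.34109878540039)
[{'position': [0.6131, 0.4121], 'confidence': 0.83}]
[-2.065, 5.524, 17.981, 0.002, -0.007, 0.0] rows>= 3.8
[1.247, 5.517, 23.805, 0.002, -0.007, 0.0] rows>= 4.9
```

>>> send_rows --pt "-2.1 5.5 18 0 -0.007 0" --pt "-2.1 5.5 18 0 -0.007 0" --pt "-2.1 5.5 18 0 -0.007 0" --pt "-2.1 5.5 18 0 -0.007 0" --pt "-2.1 5.5 18 0 -0.007 0" --pt "-0.6 5.5 20.6 0 -0.007 0" --pt "0.4 5.5 22.3 0 -0.007 0" --pt "0.9 5.5 23.2 0 -0.007 0" --pt "1.2 5.5 23.7 0 -0.007 0" --pt "1.2 5.5 23.7 0 -0.007 0"

```text
clock: 14.75
position: [0.6665, -0.1774, 0.0325]
eef_rot: [179.9, 30.1, 136.4]
contact_force: [-1.4, 0.7, 0.5]
finger_gap: 0.0683
grip_force: 0.0
```

>>> send_rows --pt "0 0 0 0 0 0" --pt "0 0 0 0 0 0" --pt "0 0 0 0 0 0" --pt "0 0 0 0 0 0" --pt "0 0 0 0 0 0" --pt "0 0 0 0 0 0" --pt "0 0 0 0 0 0" --grip 0 --newtons 40

```text
clock: 15.45
position: [0.667, -0.1773, 0.0338]
eef_rot: [179.9, 30.2, 136.4]
contact_force: [-3.3, 1.9, 6.2]
finger_gap: 0.0357
grip_force: 39.8
```

>>> send_rows --pt "0.4 0 -0.3 0 0 0" --pt "0.9 0 -0.55 0 0 0" --pt "1.4 0 -0.85 0 0 0" --pt "1.9 0 -1.15 0 0 0" --pt "2.4 0 -1.45 0 0 0" --pt "2.9 0 -1.75 0 0 0" --pt "3.4 0 -2.05 0 0 0" --pt "3.4 0 -2.05 0 0 0"

```text
clock: 16.25
position: [0.6375, -0.1493, 0.0338]
eef_rot: [179.9, 30.1, 136.4]
contact_force: [-3.6, 1.7, 10.8]
finger_gap: 0.0353
grip_force: 41.2
```

>>> send_rows --pt "-0.5 0 -0.9 0 0 0" --pt "-1.2 0 -2.1 0 0 0" --pt "-2.2 0 -3.8 0 0 0" --pt "-3.7 0 -6.4 0 0 0" --pt "-5.2 0 -9.0 0 0 0" --pt "-6.7 0 -11.6 0 0 0" --pt "-8.0 0 -13.9 0 0 0" --pt "-9.5 0 -16.5 0 0 0" --pt "-9.5 0 -16.5 0 0 0" --pt "-9.5 0 -16.5 0 0 0"

```text
clock: 17.25
position: [0.6365, -0.1492, 0.2234]
eef_rot: [180.0, 30.0, 136.5]
contact_force: [-0.4, -0.0, -1.0]
finger_gap: 0.0356
grip_force: 40.1
```

```bash
python3 -c "
from h import *
s=sensors.get_state(); print(s['joint_pos'].round(1),s['finger_gap'],s['grip_force'])
row([.43,-.12,.25],orient(90,30))"
```

```text
[-14.6  11.2 -14.5  37.4 -14.   25.5] 0.035561946127760834 40.12480279896408
[13.394, -12.18, -10.624, 0.406, 0.0, 0.702] rows>= 5.4
```

>>> send_rows --pt "13.4 -12.2 -10.6 0.406 0 0.702" --pt "13.4 -12.2 -10.6 0.406 0 0.702" --pt "13.4 -12.2 -10.6 0.406 0 0.702" --pt "13.4 -12.2 -10.6 0.406 0 0.702" --pt "13.4 -12.2 -10.6 0.406 0 0.702" --pt "13.4 -12.2 -10.6 0.406 0 0.702" --pt "13.4 -12.2 -10.6 0.406 0 0.702" --pt "13.4 -12.2 -10.6 0.406 0 0.702" --pt "13.4 -12.2 -10.6 0.406 0 0.702"

```text
clock: 18.15
position: [0.4302, -0.1215, 0.2472]
eef_rot: [-180.0, 30.0, 90.1]
contact_force: [-1.1, -0.1, -1.5]
finger_gap: 0.0358
grip_force: 40.3
```

```bash
python3 -c "
from h import *
s=sensors.get_state(); print(s['joint_pos'].round(1),s['finger_gap'],s['grip_force'])
row([.407,-.100,.12],stand(90,30))"
```

```text
[ -8.9   3.2 -18.8  62.9 -29.6  79.7] 0.035793263742910426 40.32777694053948
[8.429, -2.313, 9.938, -0.001, 1.571, 0.001] rows>= 10.5
```

>>> send_rows --pt "8.4 -2.3 9.9 0 1.571 0" --pt "8.4 -2.3 9.9 0 1.571 0" --pt "8.4 -2.3 9.9 0 1.571 0" --pt "8.4 -2.3 9.9 0 1.571 0" --pt "8.4 -2.3 9.9 0 1.571 0" --pt "8.4 -2.3 9.9 0 1.571 0" --pt "8.4 -2.3 9.9 0 1.571 0" --pt "8.4 -2.3 9.9 0 1.571 0" --pt "8.4 -2.3 9.9 0 1.571 0" --pt "8.4 -2.3 9.9 0 1.571 0" --pt "8.4 -2.3 9.9 0 1.571 0" --pt "8.4 -2.3 9.9 0 1.571 0" --pt "8.4 -2.3 9.9 0 1.571 0"

```text
clock: 19.45
position: [0.4076, -0.0986, 0.1197]
eef_rot: [179.9, -59.9, 90.1]
contact_force: [0.2, 0.5, 0.1]
finger_gap: 0.0355
grip_force: 40.5
```

```bash
python3 -c "
from h import *
s=sensors.get_state(); print(s['joint_pos'].round(1),s['finger_gap'],s['grip_force'])
im,d,W=cloud('scene'); cv2.imwrite('pics/e.png',im[130:380,200:500])
print(fitcyl(W,(.407,-.09),.019,.05,.108))
Q=W[(np.hypot(W[...,0]-.407,W[...,1]+.09)<.03)&(W[...,2]>.03)]; print(np.percentile(Q[:,2],[0,1,5,99,100]))
print(fitcyl(W,(.411,.021),.022,.025,.085))"
```

```text
[-48.8  34.3 -16.4  91.7  34.8  23.7] 0.03551386837746124 40.46128791756928
(240, array([ 0.4072, -0.09  , -0.0504, -0.0456]), 'medres', np.float64(0.0008), 'z', array([0.06626564, 0.10381235]))
[0.06542718 0.06685926 0.06990769 0.1593259  0.16109422]
(577, array([0.4105, 0.0207, 0.0357, 0.0831]), 'medres', np.float64(0.0012), 'z', array([0.02560161, 0.08423252]))
```

View pics/e.png

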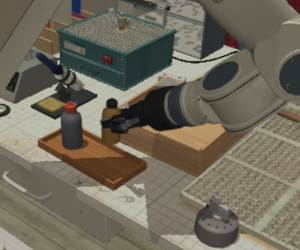

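>>> send_rows --pt "-1.7 0 1.0 0 0 0" --pt "-3.3 0 1.9 0 0 0" --pt "-4.2 0 2.4 0 0 0" --pt "-4.7 0 2.7 0 0 0" --pt "-4.85 0 2.8 0 0 0" --pt "-4.93 0 2.85 0 0 0" --pt "-5.02 0 2.9 0 0 0" --pt "-5.02 0 2.9 0 0 0"

```text
clock: 20.3
position: [0.4079, -0.0985, 0.0624]
eef_rot: [179.9, -60.0, 90.1]
contact_force: [0.1, 0.4, -0.6]
finger_gap: 0.0357
grip_force: 40.5
```

>>> send_rows --pt "-0.09 0 0.05 0 0 0" --pt "-0.17 0 0.1 0 0 0" --pt "-0.17 0 0.1 0 0 0"

```text
clock: 20.6
position: [0.4078, -0.0984, 0.0602]
eef_rot: [179.9, -60.0, 90.1]
contact_force: [-0.4, -0.1, -0.2]
finger_gap: 0.0356
grip_force: 40.5
```

>>> send_rows --pt "-0.09 0 0.05 0 0 0" --pt "-0.17 0 0.1 0 0 0" --pt "-0.17 0 0.1 0 0 0"

```text
clock: 20.9
position: [0.4078, -0.0984, 0.0582]
eef_rot: [179.9, -60.0, 90.1]
contact_force: [-0.2, -0.1, -1.2]
finger_gap: 0.0357
grip_force: 40.5
```

>>> send_rows --pt "-0.09 0 0.05 0 0 0" --pt "-0.13 0 0.075 0 0 0" --pt "-0.13 0 0.075 0 0 0"

```text
clock: 21.2
position: [0.4079, -0.0981, 0.0579]
eef_rot: [179.9, -60.1, 90.0]
contact_force: [-0.1, -1.3, 12.6]
finger_gap: 0.0357
grip_force: 41.3
```

>>> send_rows --pt "0.08 0 -0.05 0 0 0" --pt "0.08 0 -0.05 0 0 0" --pt "0.08 0 -0.05 0 0 0" --pt "0.08 0 -0.05 0 0 0" --pt "0.08 0 -0.05 0 0 0" --pt "0.08 0 -0.05 0 0 0" --pt "0.08 0 -1 0 0 0" --pt "0.05 0 -2.5 0 0 0" --pt "0.05 0 -5 0 0 0" --pt "0.05 0 -8 0 0 0" --pt "4 0 -9 0 0 0" --pt "7 0 -9 0 0 0" --grip 80

```text
clock: 22.4
position: [0.4079, -0.1428, 0.1639]
eef_rot: [179.8, -60.0, 90.0]
contact_force: [0.3, -0.4, -0.6]
finger_gap: 0.0682
grip_force: 0.0
```

```bash
python3 -c "
from h import *
s=sensors.get_state(); print(s['joint_pos'].round(1),s['position'])
im,d,W=cloud('scene'); cv2.imwrite('pics/f.png',cv2.resize(im[180:400,200:500],(600,440)))
print(fitcyl(W,(.407,-.09),.019,.02,.08))
print(fitcyl(W,(.411,.021),.022,.025,.085))
im,d,W=cloud('top')
for c in((.407,-.09),(.411,.021)):
  m=(np.hypot(W[...,0]-c[0],W[...,1]-c[1])<.03)&(W[...,2]>.09); print(m.sum(),W[m].mean(0) if m.any() else 0,W[m][:,2].max() if m.any() else 0)
"
```

```text
[-51.9  33.7  -9.4 100.5  32.5  21.5] [ 0.40791334 -0.1428114   0.16394405]
(527, array([ 0.409 , -0.0869,  0.0884,  0.0981]), 'medres', np.float64(0.0012), 'z', array([0.02095756, 0.07832498]))
(578, array([0.4105, 0.0207, 0.0298, 0.0852]), 'medres', np.float64(0.0013), 'z', array([0.02576149, 0.08458016]))
387 [ 0.39069227 -0.10204101  0.54861655] 0.6827115158452232
95 [0.40930443 0.02131056 0.10359223] 0.1114985010657974
```

View pics/f.png

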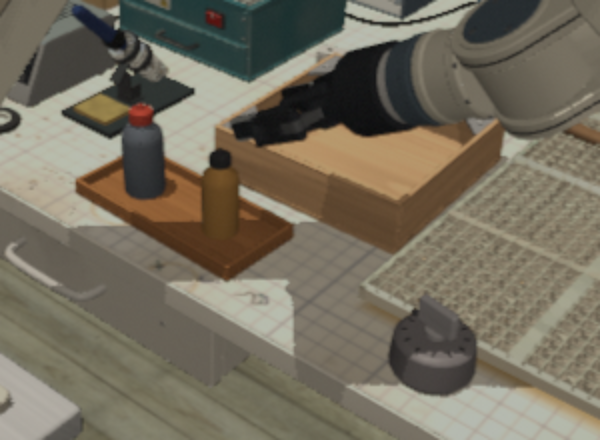

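Both bottles stand upright: red cap at (142,115), black cap at (220,158). The timer is at (433,340). Now to the timer.

```bash
cat >> h.py <<'E'
def down(psi): return R.from_euler('xyz',[180,0,psi],degrees=True)
def key(n):
    im,d,W=cloud(n); x,y,z=W[...,0],W[...,1],W[...,2]
    k=(x>.25)&(x<.5)&(y>-.47)&(y<-.22)&(z>.055)&(z<.08); t=(x>.25)&(x<.5)&(y>-.47)&(y<-.22)&(abs(z-.038)<.007)
    if k.sum()>20 and t.sum()>20:
        m,v=pca(W[k][:,:2]); print(n,k.sum(),m.round(4),np.degrees(np.arctan2(v[1],v[0])).round(1),rect(W[k][:,:2]),"timer",rect(W[t][:,:2])[:2])
E
python3 -c "
from h import *
key('top');key('scene')
row([.376,-.25,.25],down(-114))"
```

```text
scene 241 [ 0.3774 -0.3525] 47.2 ((431.6863098144531, -295.1256408691406), (199.08616638183594, 25.900646209716797), 48.60175704956055) timer ((432.75421142578125, -313.061279296875), (209.58621215820312, 70.5937728881836))
[1.945, -3.155, -13.657, 1.38, -0.291, -2.394] rows>= 18.5
```

>>> send_rows --pt "1.9 -3.2 -13.7 0 0 0" --pt "1.9 -3.2 -13.7 0 0 0" --pt "1.9 -3.2 -13.7 0 0 0" --pt "1.9 -3.2 -13.7 1.38 -0.291 -2.394" --pt "1.9 -3.2 -13.7 1.38 -0.291 -2.394" --pt "1.9 -3.2 -13.7 1.38 -0.291 -2.394" --pt "1.9 -3.2 -13.7 1.38 -0.291 -2.394" --pt "1.9 -3.2 -13.7 1.38 -0.291 -2.394" --pt "1.9 -3.2 -13.7 1.38 -0.291 -2.394" --pt "1.9 -3.2 -13.7 1.38 -0.291 -2.394" --pt "1.9 -3.2 -13.7 1.38 -0.291 -2.394" --pt "1.9 -3.2 -13.7 1.38 -0.291 -2.394" --pt "1.9 -3.2 -13.7 1.38 -0.291 -2.394" --pt "1.9 -3.2 -13.7 1.38 -0.291 -2.394" --pt "1.9 -3.2 -13.7 1.38 -0.291 -2.394"

```text
clock: 24.1
position: [0.3758, -0.2509, 0.2463]
eef_rot: [159.0, -13.4, -162.5]
contact_force: [0.1, 0.0, -0.4]
finger_gap: 0.0681
grip_force: 0.0
```

```bash
python3 -c "
from h import *
s=sensors.get_state(); print(s['joint_pos'].round(1),s['position'],s['eef_rot'])
row([.376,-.25,.25],down(-114))"
```

```text
[-43.7  21.4   5.4  98.8  -1.  -58.6] [ 0.37580927 -0.2509209   0.24632613] [ 159.01208974  -13.42936053 -162.46635583]
[-0.006, 0.139, -0.133, 0.442, -0.064, -0.875] rows>= 6.6
```

>>> send_rows --pt "0 0.1 -0.1 0.442 -0.064 -0.875" --pt "0 0.1 -0.1 0.442 -0.064 -0.875" --pt "0 0.1 -0.1 0.442 -0.064 -0.875" --pt "0 0.1 -0.1 0.442 -0.064 -0.875" --pt "0 0.1 -0.1 0.442 -0.064 -0.875" --pt "0 0.1 -0.1 0.442 -0.064 -0.875" --pt "0 0.1 -0.1 0.442 -0.064 -0.875" --pt "0 0.1 -0.1 0.442 -0.064 -0.875" --pt "0 0.1 -0.1 0.442 -0.064 -0.875" --grip 60

```text
clock: 25.0
position: [0.3755, -0.2501, 0.2483]
eef_rot: [179.9, -0.0, -114.5]
contact_force: [-0.1, -0.7, 0.0]
finger_gap: 0.0514
grip_force: 0.0
```

```bash
python3 -c "
from h import *
s=sensors.get_state(); print(s['joint_pos'].round(1),s['position'],s['eef_rot'],s['ft_torque'])
key('top');key('scene')
a=read_camera('top')[0][230:380,390:540];b=read_camera('scene')[0][230:380,340:490]
cv2.imwrite('pics/g.png',cv2.resize(np.hstack([a,b]),(800,400)))"
```

```text
[-4.430e+01  5.200e+00 -1.090e+01  7.400e+01 -1.000e-01 -1.098e+02] [ 0.37550808 -0.25005687  0.2482624 ] [ 1.79881637e+02 -3.15673629e-02 -1.14515369e+02] [ 0.00837927 -0.01971546 -0.00382003]
scene 246 [ 0.3776 -0.3516] 46.9 ((433.0279541015625, -295.7252197265625), (200.22662353515625, 25.803665161132812), 47.63442611694336) timer ((433.72882080078125, -312.3001708984375), (212.3327178955078, 70.58688354492188))
```

View pics/g.png

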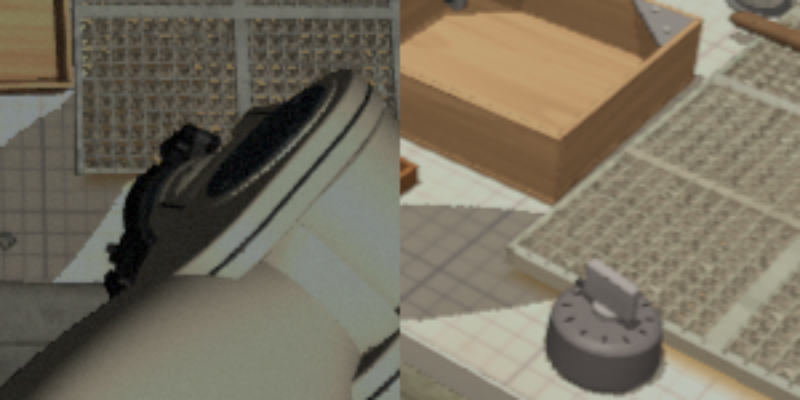

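```bash
sed -i 's/k=(x>.25)&(x<.5)&(y>-.47)&(y<-.22)/near=np.hypot(x-.376,y+.344)<.07; k=near/; s/t=(x>.25)&(x<.5)&(y>-.47)&(y<-.22)/t=near/' h.py
python3 -c "
from h import *
key('scene');row([.3766,-.3413,.12],down(-114.4));row([.3766,-.3413,.062],down(-114.4))"
```

```text
scene 209 [ 0.3766 -0.3566] 80.4 ((379.4363098144531, -354.82940673828125), (40.179691314697266, 14.215078353881836), 80.26577758789062) timer ((374.50213623046875, -356.7568359375), (62.349212646484375, 70.34513854980469))
[8.286, -3.848, 13.017, 0.002, -0.0, 0.0] rows>= 3.2
[8.284, -3.857, 18.817, 0.002, -0.0, 0.0] rows>= 4.2
```

The timer has been knocked: it moved by about (+4, −11) mm and turned about 16°. I'm correcting the target to (0.380, −0.352) with the wing at 81°.

```bash
python3 -c "
from h import *
row([.380,-.352,.12],down(-98.7))"
```

```text
[9.12, -4.6, 13.016, 0.002, -0.0, -0.274] rows>= 3.3
```

>>> send_rows --pt "9.1 -4.6 6 0 0 -0.274" --pt "9.1 -4.6 6 0 0 -0.274" --pt "9.1 -4.6 13 0 0 -0.274" --pt "9.1 -4.6 13 0 0 -0.274" --pt "9.1 -4.6 13 0 0 -0.274" --pt "9.1 -4.6 13 0 0 -0.274"

```text
clock: 25.85
position: [0.3802, -0.3516, 0.119]
eef_rot: [179.9, 0.0, -98.7]
contact_force: [-0.1, 0.1, 0.0]
finger_gap: 0.0511
grip_force: 0.0
```

```bash
python3 -c "
from h import *
s=sensors.get_state(); print(s['joint_pos'].round(1))
im,d,W=cloud('scene'); cv2.imwrite('pics/h.png',cv2.resize(im[250:400,330:530],(800,600)))
row([.380,-.352,.062],down(-98.7))"
```

```text
[ -52.    16.   -16.8   57.3   -0.  -133.4]
[0.008, 0.063, 6.006, -0.0, -0.001, 0.001] rows>= 1.2
```

View pics/h.png

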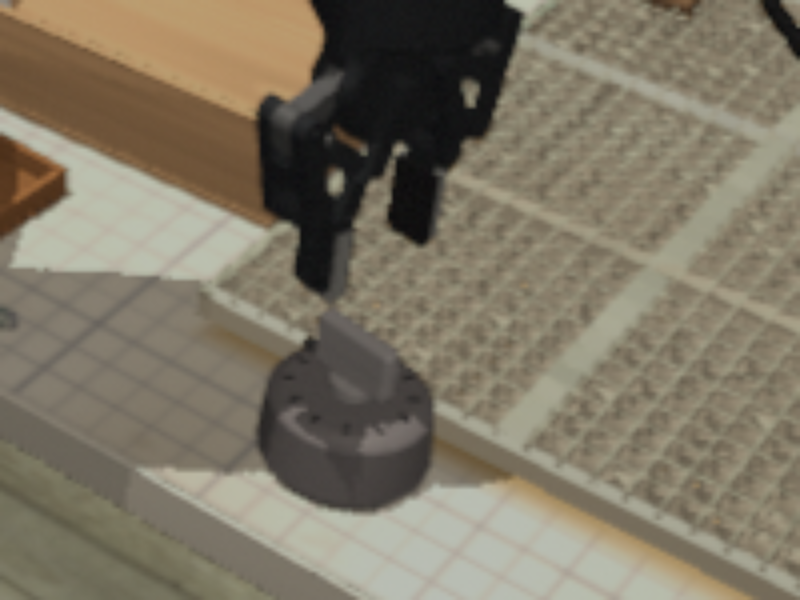

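The fingers (tips at 320,290 and 415,240) straddle the wing at (358,335) and run parallel to it. Descend and close.

>>> send_rows --pt "0 0 2.5 0 0 0" --pt "0 0 4.5 0 0 0" --pt "0 0 5.4 0 0 0" --pt "0 0 5.9 0 0 0" --pt "0 0 5.9 0 0 0"

```text
clock: 26.4
position: [0.3804, -0.3518, 0.0605]
eef_rot: [-180.0, -0.1, -98.6]
contact_force: [0.6, -0.1, -0.7]
finger_gap: 0.0512
grip_force: 0.0
```

>>> send_rows --pt "0 0 0 0 0 0" --pt "0 0 0 0 0 0" --pt "0 0 0 0 0 0" --pt "0 0 0 0 0 0" --pt "0 0 0 0 0 0" --pt "0 0 0 0 0 0" --pt "0 0 0 0 0 0" --pt "0 0 0 0 0 0" --grip 0 --newtons 40

```text
clock: 27.2
position: [0.3812, -0.3525, 0.0613]
eef_rot: [-179.8, -0.1, -98.6]
contact_force: [2.0, 1.6, 9.8]
finger_gap: 0.0089
grip_force: 56.4
```

```bash
python3 -c "
from h import *
s=sensors.get_state(); print(s['clock'],s['joint_pos'].round(1),s['position'],s['contact_force'],s['ft_torque'])
im,d,W=cloud('scene'); print('timer',rect(W[(np.hypot(W[...,0]-.376,W[...,1]+.354)<.07)&(abs(W[...,2]-.038)<.007)][:,:2])[:2])"
```

```text
27.2 [ -52.    19.1  -21.9   48.8    0.  -133.4] [ 0.38115272 -0.35249789  0.06127422] [1.96975078 1.56133499 9.79734264] [ 0.22096925 -0.4025453  -0.06160243]
timer ((373.5445861816406, -357.280517578125), (61.06684875488281, 70.40000915527344))
```

>>> send_rows --pt "0 0 -0.1 0 0 0.13" --pt "0 0 -0.1 0 0 0.26" --pt "0 0 -0.1 0 0 0.39" --pt "0 0 -0.1 0 0 0.52" --pt "0 0 -0.1 0 0 0.65" --pt "0 0 -0.1 0 0 0.78" --pt "0 0 -0.1 0 0 0.91" --pt "0 0 -0.1 0 0 1.04" --pt "0 0 -0.1 0 0 1.17" --pt "0 0 -0.1 0 0 1.3"

```text
clock: 28.25
position: [0.3808, -0.3527, 0.0614]
eef_rot: [-179.9, 0.1, -173.4]
contact_force: [2.9, -2.5, -1.8]
finger_gap: 0.0093
grip_force: 53.1
```

```bash
python3 -c "
from h import *
s=sensors.get_state(); print(s['clock'],s['joint_pos'].round(1),s['position'],s['finger_gap'],s['contact_force'],s['ft_torque'])
im,d,W=cloud('scene'); print('timer',rect(W[(np.hypot(W[...,0]-.376,W[...,1]+.354)<.07)&(abs(W[...,2]-.038)<.007)][:,:2])[:2])
cv2.imwrite('pics/i.png',cv2.resize(im[270:400,350:520],(680,520)))"
```

```text
28.25 [-52.1  19.1 -21.9  48.9  -0.  -58.6] [ 0.38084593 -0.35267496  0.06138049] 0.00928335342266091 [ 2.87056442 -2.46749662 -1.82747534] [-0.59887724 -0.31607502  0.11800482]
timer ((373.7635803222656, -356.4203796386719), (61.43518829345703, 71.39096069335938))
```

View pics/i.png

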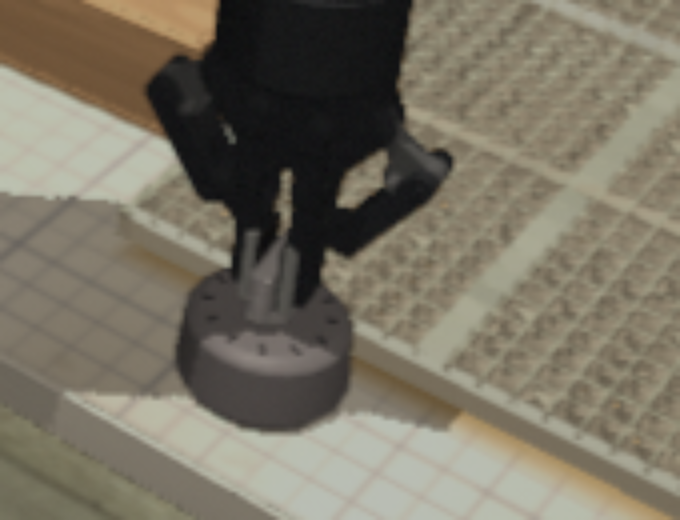

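The wing has turned with the pads (held at 270,280), the timer hasn't moved, and the torque is about 0.1 N m as expected. Continue.

>>> send_rows --pt "0 0 0 0 0 0.13" --pt "0 0 0 0 0 0.26" --pt "0 0 0 0 0 0.39" --pt "0 0 0 0 0 0.52" --pt "0 0 0 0 0 0.65" --pt "0 0 0 0 0 0.78" --pt "0 0 0 0 0 0.91" --pt "0 0 0 0 0 1.04" --pt "0 0 0 0 0 1.17" --pt "0 0 0 0 0 1.3" --pt "0 0 0 0 0 1.43" --pt "0 0 0 0 0 1.56" --pt "0 0 0 0 0 1.69" --pt "0 0 0 0 0 1.82" --pt "0 0 0 0 0 1.95" --pt "0 0 0 0 0 2.0"

```text
clock: 29.9
position: [0.3795, -0.3527, 0.0614]
eef_rot: [-180.0, 0.2, 72.1]
contact_force: [-3.8, -4.3, 1.9]
finger_gap: 0.0095
grip_force: 53.9
```

```bash
python3 -c "
from h import *
s=sensors.get_state(); print(s['clock'],s['joint_pos'].round(1),s['finger_gap'],s['contact_force'],s['ft_torque'])"
```

```text
29.9 [-52.1  19.1 -21.9  48.9  -0.2  55.8] 0.009523028483152656 [-3.75015635 -4.31367445  1.94045652] [-0.77793584  0.85431497  0.07415502]
```

>>> send_rows --pt "0 0 0 0 0 0.13" --pt "0 0 0 0 0 0.26" --pt "0 0 0 0 0 0.39" --pt "0 0 0 0 0 0.52" --pt "0 0 0 0 0 0.65" --pt "0 0 0 0 0 0.78" --pt "0 0 0 0 0 0.91" --pt "0 0 0 0 0 1.04" --pt "0 0 0 0 0 1.17" --pt "0 0 0 0 0 1.3" --pt "0 0 0 0 0 1.43" --pt "0 0 0 0 0 1.56" --pt "0 0 0 0 0 1.6" --pt "0 0 0 0 0 1.6"

```text
clock: 31.3
position: [0.3791, -0.3519, 0.0613]
eef_rot: [179.9, 0.1, -19.4]
contact_force: [-6.1, -0.4, 5.6]
finger_gap: 0.0095
grip_force: 54.6
```

```bash
python3 -c "
from h import *
s=sensors.get_state(); print(s['clock'],s['joint_pos'].round(1),s['position'],s['finger_gap'],s['contact_force'],s['ft_torque'])
im,d,W=cloud('scene'); print('timer',rect(W[(np.hypot(W[...,0]-.376,W[...,1]+.354)<.07)&(abs(W[...,2]-.038)<.007)][:,:2])[:2])"
```

```text
31.3 [-5.210e+01  1.910e+01 -2.200e+01  4.900e+01 -1.000e-01  1.473e+02] [ 0.37914042 -0.35189765  0.06131617] 0.00949926477799586 [-6.13462115 -0.4020225   5.57242651] [-0.16825941  1.11633105 -0.02704982]
timer ((372.64068603515625, -355.826416015625), (62.39808654785156, 70.55622100830078))
```

>>> send_rows --pt "0 0 0 0 0 0" --pt "0 0 0 0 0 0" --pt "0 0 0 0 0 0" --pt "0 0 0 0 0 0" --pt "0 0 -2 0 0 0" --pt "0 0 -4.5 0 0 0" --pt "0 0 -4.5 0 0 -1.57" --pt "0 0 -4.5 0 0 -1.57" --pt "0 0 -4.5 0 0 -1.57" --pt "0 0 -4.5 0 0 -1.57" --pt "0 0 -4.5 0 0 -1.57" --pt "0 0 -4.5 0 0 -1.57" --pt "0 0 -4.5 0 0 -1.57" --pt "0 0 -4.5 0 0 -1.57" --pt "0 0 -4.5 0 0 -1.57" --pt "0 0 -4.5 0 0 -1.57" --pt "0 0 -4.5 0 0 -1.57" --pt "0 0 -4.5 0 0 -1.57" --grip 60

```text
clock: 33.15
position: [0.3801, -0.3516, 0.1056]
eef_rot: [-180.0, 0.0, 70.6]
contact_force: [-0.2, 1.0, 0.1]
finger_gap: 0.0514
grip_force: 0.0
```

>>> send_rows --pt "0 0 0 0 0 -1.571" --pt "0 0 0 0 0 -1.571" --pt "0 0 0 0 0 -1.571" --pt "0 0 0 0 0 -1.571" --pt "0 0 0 0 0 -1.571" --pt "0 0 0 0 0 -1.571" --pt "0 0 0 0 0 -1.571" --pt "0 0 0 0 0 -1.571" --pt "0 0 0 0 0 -1.571" --pt "0 0 0 0 0 -1.571" --pt "0 0 0 0 0 -1.571" --pt "0 0 0 0 0 -1.571" --pt "0 0 0 0 0 -1.571"

```text
clock: 34.45
position: [0.3801, -0.3516, 0.1056]
eef_rot: [-180.0, -0.0, 160.4]
contact_force: [-0.4, -0.9, 0.6]
finger_gap: 0.0515
grip_force: 0.0
```

```bash
python3 -c "
from h import *
s=sensors.get_state(); print(s['clock'],s['joint_pos'].round(1),s['position'],s['eef_rot'])
key('scene')
im,d=read_camera('scene')
cv2.imwrite('pics/j.png',cv2.resize(im[250:400,330:530],(800,600)))"
```

```text
34.45 [-52.   16.6 -18.1  55.3  -0.  -32.4] [ 0.3800603  -0.35160787  0.10562813] [-1.79975558e+02 -2.45032591e-02  1.60368458e+02]
scene 185 [ 0.374  -0.3544] 158.4 ((376.7293701171875, -353.32232666015625), (11.260087966918945, 38.55418014526367), 70.8613510131836) timer ((372.8916931152344, -356.3724060058594), (64.97201538085938, 70.2115478515625))
```

View pics/j.png

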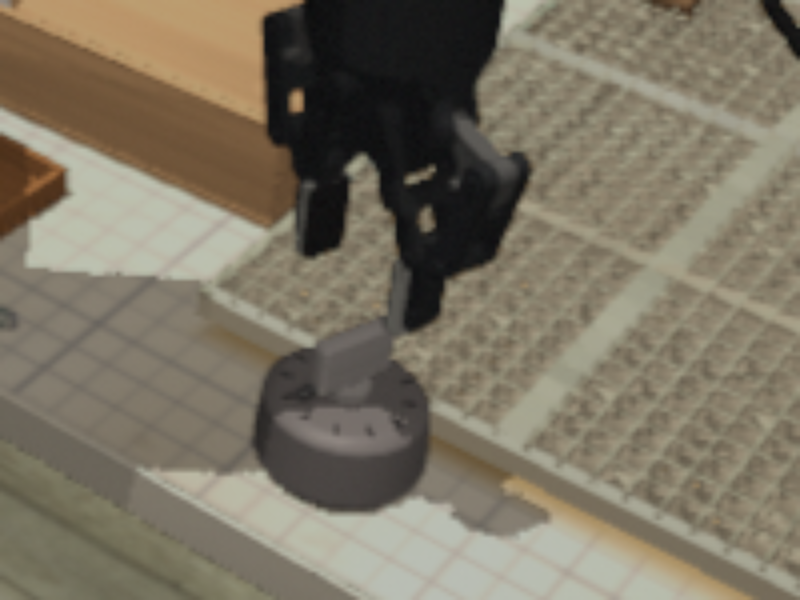

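The wing stayed where I left it: measured 161°, expected 160.6°. Regrasp and wind on to the stop.

>>> send_rows --pt "0 0 2 0 0 0" --pt "0 0 3.5 0 0 0" --pt "0 0 4.4 0 0 0" --pt "0 0 4.4 0 0 0"

```text
clock: 34.95
position: [0.3796, -0.3512, 0.0607]
eef_rot: [180.0, -0.1, 160.5]
contact_force: [-0.9, 0.5, 0.6]
finger_gap: 0.0513
grip_force: 0.0
```

>>> send_rows --pt "0 0 0 0 0 0" --pt "0 0 0 0 0 0" --pt "0 0 0 0 0 0" --pt "0 0 0 0 0 0" --pt "0 0 0 0 0 0" --pt "0 0 0 0 0 0" --pt "0 0 0 0 0 0" --pt "0 0 0 0 0 0" --grip 0 --newtons 40

```text
clock: 35.75
position: [0.3802, -0.3522, 0.0624]
eef_rot: [-179.9, 0.0, 160.6]
contact_force: [-1.7, -1.0, 5.8]
finger_gap: 0.009
grip_force: 41.4
```

>>> send_rows --pt "0 0 0 0 0 0.1" --pt "0 0 0 0 0 0.2" --pt "0 0 0 0 0 0.3" --pt "0 0 0 0 0 0.4" --pt "0 0 0 0 0 0.4"

```text
clock: 36.25
position: [0.3801, -0.3524, 0.0624]
eef_rot: [-179.9, 0.1, 137.4]
contact_force: [-2.7, -2.7, 6.9]
finger_gap: 0.0092
grip_force: 41.4
```

```bash
python3 -c "
from h import *
s=sensors.get_state(); print(s['clock'],s['joint_pos'].round(1),s['finger_gap'],s['contact_force'],s['ft_torque'],s['effort'][5])"
```

```text
36.25 [-52.1  19.  -21.9  49.   -0.1  -9.5] 0.009213664999118082 [-2.6646525  -2.73535904  6.89421909] [-0.35145554  0.4889444  -0.00127786] 1.2339887022972107
```

>>> send_rows --pt "0 0 0 0 0 0.08" --pt "0 0 0 0 0 0.16" --pt "0 0 0 0 0 0.24" --pt "0 0 0 0 0 0.24"

```text
clock: 36.65
position: [0.38, -0.3526, 0.0624]
eef_rot: [-179.9, 0.1, 123.7]
contact_force: [-3.4, -2.6, 6.2]
finger_gap: 0.0094
grip_force: 41.4
```

```bash
python3 -c "
from h import *
s=sensors.get_state(); print(s['clock'],s['joint_pos'].round(1),s['finger_gap'],s['contact_force'],s['ft_torque'],s['effort'][5])"
```

```text
36.65 [-52.1  19.  -21.9  49.   -0.1   4.2] 0.009443841780856714 [-3.39280726 -2.6115962   6.17420099] [-0.51896641  0.58477283 -0.05209413] 0.980713851749897
```

>>> send_rows --pt "0 0 0 0 0 0.08" --pt "0 0 0 0 0 0.16" --pt "0 0 0 0 0 0.2" --pt "0 0 0 0 0 0.2"

```text
clock: 37.05
position: [0.3799, -0.3526, 0.0624]
eef_rot: [-179.9, 0.1, 112.3]
contact_force: [-3.7, -2.8, 5.3]
finger_gap: 0.0092
grip_force: 41.4
```

```bash
python3 -c "
from h import *
s=sensors.get_state(); print(s['clock'],s['joint_pos'].round(1),s['finger_gap'],s['contact_force'],s['ft_torque'],s['effort'][5])"
```

```text
37.05 [-52.1  19.  -21.9  49.   -0.1  15.6] 0.009249863007007296 [-3.65320502 -2.75277635  5.31420962] [-0.58636493  0.68515021 -0.05385579] 0.5206526443362236
```

>>> send_rows --pt "0 0 0 0 0 0.08" --pt "0 0 0 0 0 0.16" --pt "0 0 0 0 0 0.2" --pt "0 0 0 0 0 0.2"

```text
clock: 37.45
position: [0.3798, -0.3526, 0.0624]
eef_rot: [-179.9, 0.1, 100.9]
contact_force: [-3.8, -2.6, 5.7]
finger_gap: 0.0092
grip_force: 41.4
```

```bash
python3 -c "
from h import *
s=sensors.get_state(); print(s['joint_pos'].round(1),s['finger_gap'],s['contact_force'],s['ft_torque'],s['effort'][5])"
```

```text
[-52.1  19.  -21.9  49.   -0.1  27. ] 0.009220229439460643 [-3.82702123 -2.61303828  5.66325721] [-0.56901402  0.85844323  0.02980956] 0.5221601575613022
```

>>> send_rows --pt "0 0 0 0 0 0.08" --pt "0 0 0 0 0 0.16" --pt "0 0 0 0 0 0.16"

```text
clock: 37.75
position: [0.3801, -0.3523, 0.0624]
eef_rot: [-180.0, 0.1, 91.6]
contact_force: [-1.8, -2.3, 6.6]
finger_gap: 0.009
grip_force: 41.4
```

```bash
python3 -c "
from h import *
s=sensors.get_state(); print(s['joint_pos'].round(1),s['finger_gap'],s['contact_force'],s['ft_torque'],s['effort'][5])
im,d=read_camera('scene')
cv2.imwrite('pics/k.png',cv2.resize(im[250:400,330:530],(800,600)))"
```

```text
[-52.1  19.  -21.9  49.   -0.1  36.3] 0.009018281425361792 [-1.84456027 -2.30906797  6.64035471] [-0.29231694  0.46304173 -0.01240708] 1.0196104645729065
```

>>> send_rows --pt "0 0 0 0 0 0.08" --pt "0 0 0 0 0 0.16" --pt "0 0 0 0 0 0.24" --pt "0 0 0 0 0 0.24"

```text
clock: 38.2
position: [0.3804, -0.3521, 0.0624]
eef_rot: [179.9, 0.1, 77.9]
contact_force: [-0.2, -0.4, 5.8]
finger_gap: 0.0093
grip_force: 41.4
```

```bash
python3 -c "
from h import *
s=sensors.get_state(); print(s['joint_pos'].round(1),s['finger_gap'],s['contact_force'],s['ft_torque'],s['effort'][5])
im,d=read_camera('scene')
a=cv2.imread('pics/k.png')[250:550,150:550]; b=cv2.resize(im[250:400,330:530],(800,600))[250:550,150:550]
cv2.imwrite('pics/l.png',np.hstack([a,b]))"
```

```text
[-52.1  19.  -21.9  49.   -0.   50. ] 0.00926367787695271 [-0.16715477 -0.43144499  5.77183652] [-0.02497601  0.05697899  0.01392585] 1.048855036497116
```

View pics/l.png

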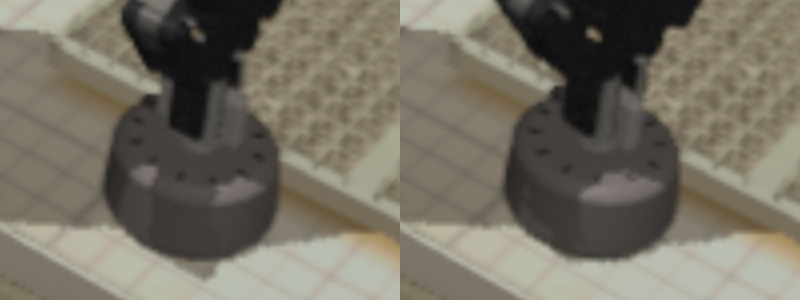

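Between the two frames the dial ticks shifted about half a spacing clockwise (e.g. 213→197). The timer body now turns with the key, so the key is at its end stop. Release and retreat.

>>> send_rows --pt "0 0 0 0 0 0" --pt "0 0 0 0 0 0" --pt "0 0 0 0 0 0" --pt "0 0 0 0 0 0" --pt "0 0 -2 0 0 0" --pt "0 0 -5 0 0 0" --pt "0 0 -10 0 0 0" --pt "0 0 -15 0 0 0" --pt "0 0 -17 0 0 0" --pt "0 0 -17 0 0 0" --pt "0 0 -17 0 0 0" --grip 60

```text
clock: 39.35
position: [0.3801, -0.3515, 0.2313]
eef_rot: [-180.0, 0.0, 78.1]
contact_force: [0.2, 1.6, -0.3]
finger_gap: 0.0509
grip_force: 0.0
```

```bash
python3 -c "
from h import *
print(sensors.get_state()['position'])
im,d,W=cloud('scene'); cv2.imwrite('pics/m.png',im[150:400,150:530])
print(fitcyl(W,(.409,-.087),.019,.02,.08)); print(fitcyl(W,(.411,.021),.022,.025,.085)); key('scene')"
```

```text
[ 0.38005094 -0.35149645  0.23130232]
(531, array([ 0.4091, -0.0869,  0.0735,  0.0862]), 'medres', np.float64(0.0013), 'z', array([0.02080072, 0.07874735]))
(578, array([0.4106, 0.0206, 0.0399, 0.0635]), 'medres', np.float64(0.0013), 'z', array([0.02567073, 0.08438827]))
scene 201 [ 0.3756 -0.3549] 79.1 ((377.7634582519531, -353.322509765625), (39.05877685546875, 12.158750534057617), 77.65715789794922) timer ((374.0129089355469, -355.30511474609375), (63.14080047607422, 70.14484405517578))
```

View pics/m.png

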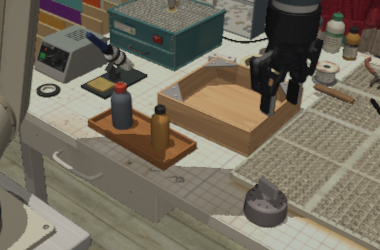

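Both bottles are upright in the tray at (122,105) and (160,130). The key held its angle after release, and the gripper is clear of everything.

```bash
python3 -c "
from plant import r
print(r.finish_job())"
```

```text
the job is handed in; nothing more can be done
None
```

I handed the job in at about 39 s of the 192 s allowed: the two bottles present (patina and oil; there was no flux) stand upright in the tray and the timer's key is wound to its end stop, though the hand-in returned no verdict.

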